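# Hang the slotted basket in the ultrasonic bath's bayonet ring and lock it

## Task

Pick up the slotted steel basket by its bar handle and hang it in the bayonet ring on top of the ultrasonic bath: lower its three lugs through the ring's gaps, then turn it clockwise (seen from above) until the lugs drop into the locking notches, and let go of it hanging level and locked. The ring was pushed into its gasket by hand, so feel for the gaps and the notches under light pressure and be gentle: never force the basket against the bath. Leave the tube rack, the steel cup and the marker pen where they are.

Things in the scene. Friction and masses are not known exactly. Their poses are not given: they have to be found in the camera images.
- basket: Slotted round steel cup, loose on the bench, 60 mm across, 68 mm high, 0.18 to 0.36 kg; the lowest 8 mm taper to 50 mm across. Origin: centre of its underside, z up. Treat it as solid (thin probes stand in it). Three lugs stick out at 0, 120 and 240 degrees from its x axis: 10 mm wide, 5 mm thick, tips 40 mm from the axis, undersides 50 mm above the origin.
- handle (a point): Centre of the basket's handle, 98 mm above the basket's origin, axes as the basket's: a straight flat steel bar over the middle of the mouth, 62 mm long along the basket's x, 12 mm wide (y) and 12 mm high, fixed to the rim by two straps at x = -27 and +27 mm; 24 mm free under the bar.
- lugs (a point): Point on the basket's axis level with the undersides of its three lugs, 50 mm above the origin.
- bath: Small bench-top ultrasonic bath, empty, fixed to the bench: white housing 140 (x) x 200 (y) x 125 mm high with a steel cover plate and, on the cover, a steel bayonet ring 92 mm across and 20 mm high (its top is 145 mm above the bench). Origin: on the bench under the ring's centre; the control panel faces -x.
- ring_seat (a point): Centre of the ring level with the ledge inside it on which the lugs land, 133 mm above the bench; axes as the bath's. A lug on the ledge lies under a hook (underside 8 mm above the ledge) once turned clockwise from its gap; the other way is a solid stop. From 24 to 47 degrees clockwise of the gap's middle the ledge is cut down by the locking notch, and at 47 degrees is a solid stop.
- ring_top (a point): Centre of the ring's flat top, 12 mm above the ledge; the bore is 65 mm across. The top has three gaps for the lugs, 23 degrees wide, 120 degrees apart, nominally centred at 0, 120 and 240 degrees from the bath's x axis. The ring is a push fit in a rubber gasket and does not turn under gentle loads, but it was put in by hand: the gaps are off by up to 26 degrees either way; unmeasured, seen from above.
- notch_floor (a point): Centre of the ring level with the floor of the locking notches, 4 mm below the ledge. When the basket has been turned 33 to 38 degrees clockwise from where its lugs were in the middle of the gaps, all three lugs drop onto this floor. Nothing is sprung: steel slides on steel, and only the basket's weight or light pressure carries it down.
- tube_rack: Clear acrylic rack with microtubes, 76 x 200 x 46 mm, loose beyond the bath and the basket; not to be disturbed. Origin: centre of its underside.
- steel_cup: Plain steel cup with scissors in it, 80 mm across and 80 mm high (110 mm with the scissors), no handle, no lugs, to the left of the work; not to be disturbed. Origin: centre of its underside.
- marker: White marker pen with a black cap, 134 mm long, 12 mm thick, lying along its x axis between bath and basket; not to be disturbed. Origin: centre of its underside.
Not all that is in view belongs to the job. What is shaped like the basket but brown or turquoise is not meant.

How it is judged:
On the way:
1. the lugs have gone down through the ring's gaps to the ledge (z of lugs in the frame of ring_seat below 0.003 m and horizontal distance between lugs and ring_seat below 0.004 m and angle between basket's own z axis and vertical below 0.1 rad), for 0.1 s.
At the end, for the whole second after the job is handed in: The basket hangs released and at rest in the ring with its lugs in the locking notches: the lugs' undersides at least 2.8 mm below the ledge, the basket within 4 mm of the ring's centre and level to 0.04 rad (z of lugs in the frame of ring_seat below -0.0028 m and horizontal distance between lugs and ring_seat below 0.004 m and angle between basket's own z axis and vertical below 0.04 rad and linear speed of basket below 0.02 m/s); the robot touches nothing.
It fails at once if the basket is forced against the bath or its ring (more than 40 N) (contact force between basket and bath above 40 N).
It fails at once if the robot itself pushes on the bath (more than 10 N) (contact force between any of the fingers, the arm and bath above 10 N).
It fails at once if the tube rack, the steel cup or the marker is moved by more than 15 mm (distance of any of tube_rack, steel_cup, marker from where it was at the start of the episode above 0.015 m).
It also fails if it takes over 72 s, if anything falls off the work surface, if the arm or the gripper's body presses on something with over 40 N, if the wrist force passes 120 N, or if a joint passes its speed limit or range.

## Robot

A 6-joint arm with a two-finger parallel gripper is mounted at the origin on the work surface. World frame = base frame: x ahead of the robot, y to its left, z up, the work surface at z = 0. Lengths are in m, angles in rad, forces in N, time in s.
With the tool pointing down it reaches from about 0.4 to 0.825 m from the base axis. Payload 7 kg.
Tool frame: the origin (TCP) lies midway between the tips of the shut fingers; the grasp point (between the pads) lies 19 mm behind it; z points along the fingers, y is the line along which they close (so a half turn about z gives the same grasp; the last joint's range is limited). The gripper opens to 88 mm and grips with 3 to 60 N. Pads are 19 mm wide; open, the fingers measure 130 mm over their backs; the gripper's body (78 mm by 193 mm) begins 47 mm behind the grasp point.
Start: joints at [1.51, 0.359, 0.012, 0, -1.224, -0.288], TCP at [0.231, 0.634, 0.227] pointing down, gripper open.
Joint ranges: [-3.07, 3.07], [-1.43, 2.12], [-1.02, 1.25], [-3.03, 1.67], [-3.05, -0], [-3.03, 3.03]. Speed limits (rad/s): [2.39, 2.39, 3.01, 3.14, 3.14, 3.14].

## Interface

Orientations are given as [roll, pitch, yaw] about the fixed x, y, z axes, in that order (R = Rz(yaw) Ry(pitch) Rx(roll)).
In Python, from station import telemetry, eyes, ticket, recognise, trace gives the robot as it stands. The module is installed in compiled form; this text tells all that it offers.
- The arm moves only by the tool servo_tool, never from a script. Its argument "series" is a list that holds one entry, the list of rows, each a list of 4 numbers: the shift along the tool's x, y, z in mm, then the turn about the tool's z in rad. In form: [[[x, y, z, roll], ...]]. A call has exactly 10 rows; each row shifts and turns the commanded pose from where the row before left it, along the tool's axes as they then stand; what a row does not reach is not made up. A row lasts 1/12 s, in which the tool goes at most 41.7 mm and 7.16 degrees, less where a joint would pass 70% of its speed; a pose out of reach is approached as far as the arm can. A call is refused whole if a number of a shift passes 41.7 or a number of a turn 0.125, either way. A call with a gripper value outside its range is refused whole. "claw" is the gripper's target within -1 to 1 (shut at 1, half-way at 0, fully open at -1), set as the call begins (left out, the last holds). The fingers move at their own pace and stop on an object; "grip_force" is the grip in N (left out, the last holds). Time passes only in rows, so rows that do not move let the fingers close, or fill a call up. It gives the time, the measured TCP pose, the force, the opening and the grip force at its end, in the units of the state.
- telemetry.get_state(): the state, without advancing time (a new reading comes with each control period).
- eyes.grab_frame(name): name is "scene" or "side" or "wrist"; returns the picture (480x640x3 uint8, red, green, blue); there is no depth.
- eyes.calibration(name): a dict with "mtx" (3x3 intrinsics, pixels), "rvec" (rotation vector, rad) and "tvec" (3), from world to camera coordinates, as OpenCV has them. Camera axes: x right, y down, z forward; pixel columns grow to the right and rows downward; lengths in m; the calibration is good to about 2 mm. The wrist camera is an equidistant fisheye: a pixel r from the principal point sees the ray r / f radians off the axis. A picture is of the moment at which its call begins: read the wrist's pose just before it. calibration takes no time and is no camera call; for the wrist camera it gives the pose at the moment of the call.
- ticket.job_done(): hands the job in; it is judged then, once.
Trained networks look in the newest picture that a camera, given by its name, has taken for a name from the list of things; names that differ only in an ending like _2 or _b are one class to them, and where a whole thing is asked for, a point or a joint stands for the part that bears it (a point fixed in the world has none). Each returns a list of dicts, best first, with "conf" (0 to 1); they miss things now and then, are a little off and sometimes report something else, mostly with a low value. They report only what shows in the picture. A call takes as long as a camera call. They do not tell look-alikes from the thing itself.
- recognise(camera, name): "position" ([x, y, z] in m, in world coordinates, good to about 4 mm: the middle of the surface that is visible of it).
- trace(camera, name): "mask" (480x640 bool, what is visible of it).
The state is a dict: "t": time; "q": joint angles; "qd": joint speeds; "joint_efforts": joint torques, N m; "eef_pos": TCP position; "ee_rot": TCP orientation; "force": force on the tool from outside, world axes, zero at the start; "moment": the same for the moment, N m; "width": finger opening in m; "gripper_force": force on a finger pad.
Only numpy, scipy, OpenCV 4.12 (cv2) and the standard library are available. Lean on these libraries where they do the work, as an engineer would, in place of code of your own. Each camera call takes 0.05 s, during which the arm holds its last target. There are 200 camera calls.

## Working session

There is one attempt and no reset: what is moved stays moved. The work goes in short steps, Python scripts to look and compute and a tool call to move; the robot and the scene stay as the last step left them, time stands still between calls to the robot, and variables do not carry over. Pictures are saved under pics/ and viewed, at most 12 in all, crops included, and the job is handed in when it is done.

Besides the shell and the picture viewer there is one more tool, called by a JSON object that holds its "method" and its "body", one argument or row to a line. servo_tool: Moves the arm, as the interface text tells. Its arguments: {"type":"object","properties":{"series":{"type":"array"},"claw":{"type":"number"},"grip_force":{"type":"number"}},"required":["series"]}

```bash
mkdir -p pics; cat > h.py <<'E'
import numpy as np, cv2
from station import telemetry, eyes, ticket, recognise, trace
from scipy.spatial.transform import Rotation as R
def save(im,n): cv2.imwrite('pics/'+n,cv2.cvtColor(im,cv2.COLOR_RGB2BGR))
def cam(n):
    c=eyes.calibration(n); return np.array(c['mtx']),R.from_rotvec(np.ravel(c['rvec'])).as_matrix(),np.ravel(c['tvec'])
def ray_z(n,uv,z):
    K,Rm,t=cam(n); d=np.array([(uv[0]-K[0,2])/K[0,0],(uv[1]-K[1,2])/K[1,1]])
    if n=='wrist':
        th=np.linalg.norm(d); v=np.r_[d/th*np.sin(th),np.cos(th)]
    else: v=np.r_[d,1]
    o=-Rm.T@t; v=Rm.T@v; return o+v*(z-o[2])/v[2]
def proj(n,p):
    K,Rm,t=cam(n); c=Rm@np.array(p)+t
    if n=='wrist':
        r=np.hypot(c[0],c[1]); th=np.arctan2(r,c[2]); d=c[:2]/r*th
    else: d=c[:2]/c[2]
    return d*[K[0,0],K[1,1]]+K[:2,2]
E
python3 - <<'E'
from h import *
np.set_printoptions(precision=3,suppress=True)
s=telemetry.get_state(); print(s)
for n in ['scene','side','wrist']:
    save(eyes.grab_frame(n),n+'0.png')
    for o in ['basket','handle','bath','tube_rack','steel_cup','marker']:
        print(n,o,[(np.round(r['position'],3),round(r['conf'],2),proj(n,r['position']).round()) for r in recognise(n,o)])
a=[cv2.imread('pics/%s0.png'%n) for n in ['scene','side']]
E
```

```text
{'t': 0.0, 'q': array([ 1.51 ,  0.359,  0.011, -0.   , -1.224, -0.288]), 'qd': array([-0.002, -0.   , -0.001,  0.002, -0.   ,  0.001]), 'joint_efforts': array([  0.001, -58.272,  29.306,   6.997,   0.007,  -0.   ]), 'eef_pos': array([0.231, 0.634, 0.226]), 'ee_rot': array([ 3.14 , -0.   , -0.349]), 'force': array([0.334, 0.117, 0.113]), 'moment': array([ 0.017, -0.019, -0.005]), 'gripper_force': 0.0, 'width': 0.08782709904106603}
scene basket [(array([ 0.577, -0.216,  0.051]), 0.89, array([189., 297.])), (array([0.574, 0.135, 0.124]), 0.74, array([318., 207.])), (array([ 0.701, -0.244,  0.047]), 0.67, array([204., 343.])), (array([ 0.465, -0.239,  0.05 ]), 0.65, array([158., 271.])), (array([ 0.6  , -0.103,  0.052]), 0.6, array([239., 280.]))]
scene handle [(array([ 0.7  , -0.246,  0.052]), 0.86, array([203., 342.])), (array([ 0.577, -0.215,  0.051]), 0.83, array([189., 297.])), (array([ 0.596, -0.102,  0.05 ]), 0.78, array([238., 279.])), (array([ 0.465, -0.243,  0.045]), 0.6, array([156., 273.]))]
scene bath [(array([0.57 , 0.139, 0.13 ]), 0.7, array([318., 203.]))]
scene tube_rack
[... 486 characters left out ...]
), (array([ 0.56 , -0.219,  0.055]), 0.79, array([319., 411.])), (array([ 0.58 , -0.103,  0.045]), 0.76, array([316., 353.])), (array([ 0.682, -0.243,  0.056]), 0.62, array([395., 409.]))]
side bath [(array([0.535, 0.115, 0.125]), 0.85, array([270., 244.]))]
side tube_rack [(array([ 0.783, -0.004,  0.046]), 0.7, array([403., 293.])), (array([0.541, 0.423, 0.052]), 0.43, array([255., 180.]))]
side steel_cup [(array([0.54 , 0.421, 0.052]), 0.84, array([255., 181.])), (array([0.534, 0.114, 0.125]), 0.65, array([269., 245.]))]
side marker [(array([0.526, 0.003, 0.007]), 0.79, array([278., 325.]))]
wrist basket []
wrist handle []
wrist bath []
wrist tube_rack []
wrist steel_cup []
wrist marker []
```

View pics/scene0.png

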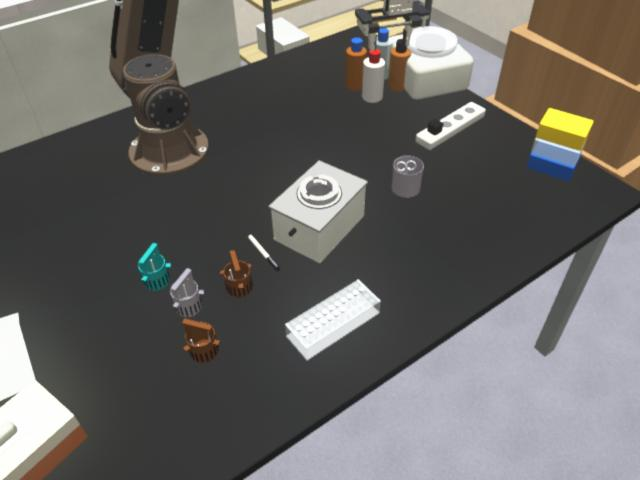

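View pics/side0.png

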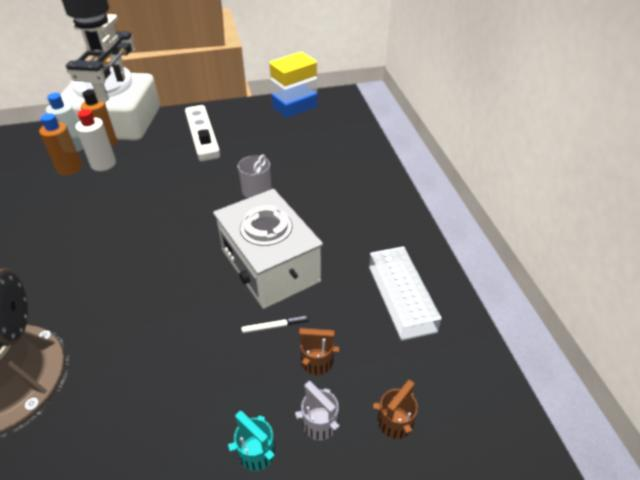

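The candidates in the scene view are turquoise (154,270), steel grey (187,295), brown (238,275) and brown (202,340). Only the grey one at (187,295), at about (0.567, -0.217) in the world, fits "steel". I'll confirm that in a crop.

```bash
python3 - <<'E'
from h import *
a=cv2.imread('pics/scene0.png')[230:370,110:270]; b=cv2.imread('pics/side0.png')[320:470,225:425]
a=cv2.resize(a,None,fx=2.5,fy=2.5,interpolation=cv2.INTER_CUBIC); b=cv2.resize(b,(390,350),interpolation=cv2.INTER_CUBIC)
cv2.imwrite('pics/crop0.png',np.hstack([a,b]))
K,Rm,t=cam('wrist'); print(K,-Rm.T@t,Rm)
E
```

```text
[[371.64829954   0.         320.63260997]
 [  0.         371.64829954 239.66165379]
 [  0.           0.           1.        ]] [0.30303274 0.6074434  0.38428366] [[-3.41064927e-01 -9.40039688e-01  3.15923566e-04]
 [-9.00242197e-01  3.26722328e-01  2.87778573e-01]
 [-2.70626499e-01  9.78667704e-02 -9.57696921e-01]]
```

View pics/crop0.png

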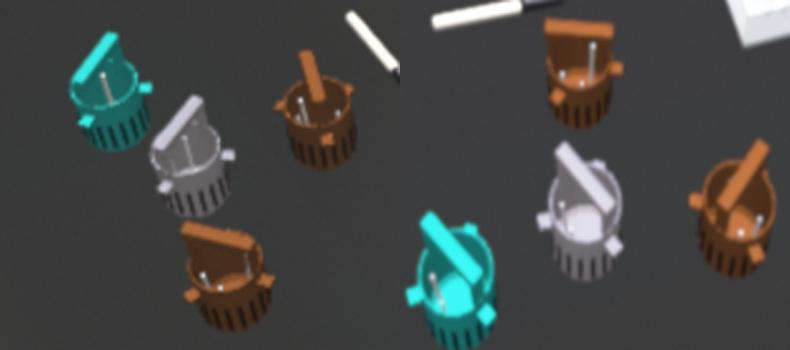

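{"method": "servo_tool", "body": {
  "series": [
    [[28, 25, -5, 0], [28, 25, -5, 0], [28, 25, -5, 0], [28, 25, -5, 0], [28, 25, -5, 0], [28, 25, -5, 0], [28, 25, -5, 0], [28, 25, -5, 0], [28, 25, -5, 0], [28, 25, -5, 0]]
  ],
  "claw": -1
}}

```text
t: 1.88
eef_pos: [0.4088, 0.302, 0.2772]
ee_rot: [-3.141, -0.0, -0.348]
force: [0.4, 0.3, 0.5]
width: 0.0875
gripper_force: 0.0
```

The crop confirms it: the grey basket at crop (195,160) is the steel one, with its three lugs visible. The others are turquoise and brown. I'll look at the ring on the way.

{"method": "servo_tool", "body": {
  "series": [
    [[15, 16, 0, 0], [15, 16, 0, 0], [15, 16, 0, 0], [15, 16, 0, 0], [15, 16, 0, 0], [15, 16, 0, 0], [15, 16, 0, 0], [0, 0, 0, 0], [0, 0, 0, 0], [0, 0, 0, 0]]
  ]
}}

```text
t: 2.72
eef_pos: [0.4688, 0.1626, 0.2767]
ee_rot: [-3.141, -0.0, -0.349]
force: [-0.2, -0.3, -0.2]
width: 0.0876
gripper_force: 0.0
```

```bash
python3 - <<'E'
from h import *
np.set_printoptions(precision=3,suppress=True)
print(telemetry.get_state()['eef_pos'])
im=eyes.grab_frame('wrist'); save(im,'w1.png'); np.savez('w1.npz',im=im,c=np.array(cam('wrist'),dtype=object))
for o in ['bath','ring_top','ring_seat','marker']:
    print(o,[(np.round(r['position'],3),round(r['conf'],2),proj('wrist',r['position']).round()) for r in recognise('wrist',o)])
E
```

```text
[0.469 0.163 0.277]Traceback (most recent call last):
  File "<stdin>", line 4, in <module>
ValueError: could not broadcast input array from shape (3,3) into shape (3,)
```

View pics/w1.png

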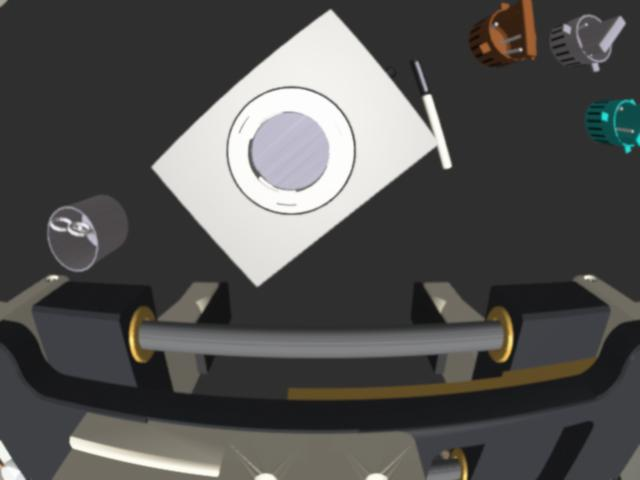

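The picture shows the ring at about (291,150) on the bath cover, the cup at (88,232), the marker at (430,115) and the steel basket at (585,45). I'll rectify the ring plane to find the gaps and the bath pose.

```bash
cat > rect.py <<'E'
from h import *
def rectify(im,n,c,z,half=0.055,N=560):
    """top view at height z: columns = +x right, rows = +y up"""
    K,Rm,t=cam(n)
    xs=np.linspace(-half,half,N); X,Y=np.meshgrid(c[0]+xs,c[1]-xs)
    P=np.stack([X,Y,np.full_like(X,z)],-1)@Rm.T+t
    if n=='wrist':
        r=np.hypot(P[...,0],P[...,1]); th=np.arctan2(r,P[...,2]); d=P[...,:2]/r[...,None]*th[...,None]
    else: d=P[...,:2]/P[...,2:]
    uv=(d*[K[0,0],K[1,1]]+K[:2,2]).astype(np.float32)
    return cv2.remap(im,uv[...,0],uv[...,1],cv2.INTER_CUBIC)
E
python3 - <<'E'
from rect import *
np.set_printoptions(precision=4,suppress=True)
im=cv2.cvtColor(cv2.imread('pics/w1.png'),cv2.COLOR_BGR2RGB)
cs=np.array([ray_z('wrist',p,0.125)[:2] for p in [(331,10),(438,146),(258,286),(152,167)]])
print(cs,cs.mean(0),np.linalg.norm(np.diff(cs,axis=0),axis=1))
e=[cs[1]-cs[0],cs[2]-cs[1],cs[3]-cs[2],cs[0]-cs[3]]; print([np.degrees(np.arctan2(v[1],v[0])) for v in e])
# white ring top: fit outer ellipse in rectified image via threshold
c0=ray_z('wrist',(291,150),0.145)[:2]; print('ring',c0)
for o in ['bath','ring_top']:
    print(o,[(np.round(r['position'],3),round(r['conf'],2)) for r in recognise('wrist',o)])
a=rectify(im,'wrist',c0,0.145); b=rectify(im,'wrist',c0,0.133)
save(cv2.resize(a,(560,560)),'ring1.png'); print(telemetry.get_state()['t'])
E
```

```text
[[0.6365 0.0922]
 [0.4978 0.0453]
 [0.4315 0.2368]
 [0.5684 0.2858]] [0.5336 0.165 ] [0.1464 0.2026 0.1454]
[np.float64(-161.29818160883562), np.float64(109.10699888344563), np.float64(19.704212340333942), np.float64(-70.60636027151797)]
ring [0.5352 0.1624]
bath [(array([0.537, 0.16 , 0.127]), 0.74)]
ring_top [(array([0.538, 0.162, 0.126]), 0.88)]
2.8667
```

View pics/ring1.png

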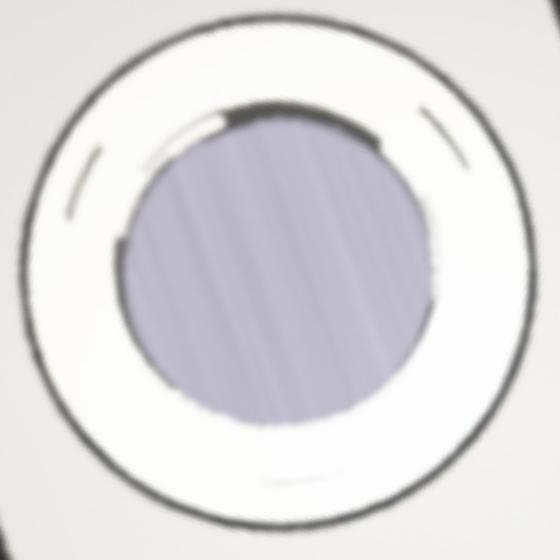

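In the rectified view (5.09 px/mm), three short arcs lie at r≈42 mm: (445,138), (85,183) and (302,482). That puts the gaps near 39°, 155.5° and 276° in world, about 17° beyond the nominal with the bath yawed about 19.4°. The dark hook edges at 53° and 169°, and the stop edge at 107°, agree with this. I'll refine it numerically.

```bash
cat > ringfit.py <<'E'
from rect import *
def arcs(im,n,c0,z=0.145,dbg=None):
    """centre and gap angle from the dark arcs at ~42 mm radius"""
    a=cv2.cvtColor(rectify(im,n,c0,z),cv2.COLOR_RGB2GRAY).astype(np.float32); N=a.shape[0]; mm=110/(N-1)
    d=cv2.morphologyEx(a,cv2.MORPH_BLACKHAT,np.ones((15,15)))
    ys,xs=np.mgrid[:N,:N]; X=(xs-(N-1)/2)*mm; Y=-(ys-(N-1)/2)*mm; r=np.hypot(X,Y)
    m=((d>8)&(r>38)&(r<45.5)).astype(np.uint8)
    k,l,st,ce=cv2.connectedComponentsWithStats(m)
    out=[]
    for i in range(1,k):
        if st[i,4]<60: continue
        s=l==i; w=d[s]; ang=np.unwrap(np.arctan2(Y[s],X[s]))
        out.append((np.degrees([ang.min(),ang.max()]),r[s].mean(),st[i,4],np.c_[X[s],Y[s]]))
    return out
if __name__=='__main__':
    np.set_printoptions(precision=2,suppress=True)
    im=cv2.cvtColor(cv2.imread('pics/w1.png'),cv2.COLOR_BGR2RGB)
    c0=ray_z('wrist',(291,150),0.145)[:2]
    o=arcs(im,'wrist',c0)
    for a in o: print(a[0],a[0].mean(),a[1],a[2])
    P=np.vstack([a[3] for a in o]); A=np.c_[2*P,np.ones(len(P))]; s=np.linalg.lstsq(A,(P**2).sum(1),rcond=None)[0]
    print('centre offset mm',s[:2],'r',np.sqrt(s[2]+s[:2]@s[:2]),'world',c0+s[:2]/1000)
    for a in o:
        g=np.degrees(np.unwrap(np.arctan2(*(a[3]-s[:2]).T[::-1]))); print(g.min(),g.max(),(g.min()+g.max())/2)
    # outer edge at various heights
    for n in ['scene','side']:
        print(n,[(np.round(r['position'],4),round(r['conf'],2)) for r in recognise(n,'ring_top')])
    print([(np.round(r['position'],4),round(r['conf'],2)) for r in recognise('wrist','basket')],telemetry.get_state()['t'])
E
python3 ringfit.py
```

```text
[29.44 51.4 ] 40.418441329025015 43.17131959635012 1012
[142.8 165.3] 154.0470912449352 43.497936925472075 1112
centre offset mm [-0.53  2.65] r 41.9218552846849 world [0.53 0.17]
25.94691427100027 48.579058140081116 37.26298620554069
145.23543555922666 168.6193392029366 156.92738738108164
scene [(array([0.8 , 0.01, 0.05]), 0.7), (array([0.57, 0.13, 0.13]), 0.57)]
side [(array([0.53, 0.11, 0.12]), 0.58)]
[(array([ 0.56, -0.2 ,  0.05]), 0.92), (array([ 0.45, -0.22,  0.05]), 0.68), (array([ 0.59, -0.09,  0.05]), 0.67)] 3.0167
```

{"method": "servo_tool", "body": {
  "series": [
    [[15, 34, 0, 0], [15, 34, 0, 0], [15, 34, 0, 0], [15, 34, 0, 0], [15, 34, 0, 0], [15, 34, 0, 0], [15, 34, 0, 0], [15, 34, 0, 0], [15, 34, 0, 0], [0, 0, 0, 0]]
  ]
}}

```text
t: 3.85
eef_pos: [0.4909, -0.1757, 0.2762]
ee_rot: [3.14, 0.001, -0.352]
force: [0.5, 0.3, 0.5]
width: 0.0878
gripper_force: 0.0
```

```bash
python3 - <<'E'
from rect import *
np.set_printoptions(precision=4,suppress=True)
s=telemetry.get_state(); print(s['eef_pos'],s['ee_rot'],s['q'],s['t'])
im=eyes.grab_frame('wrist'); save(im,'w2.png')
rs=recognise('wrist','basket'); print([(r['position'],round(r['conf'],2),proj('wrist',r['position'])) for r in rs])
print('h',[(r['position'],round(r['conf'],2),proj('wrist',r['position'])) for r in recognise('wrist','handle')])
c=min([r['position'] for r in rs],key=lambda p:np.hypot(p[0]-.567,p[1]+.217))
a=rectify(im,'wrist',c,0.104,.07,500)
K,Rm,t=cam('wrist'); print('cam',-Rm.T@t, 'crop centre',c)
save(a,'bk.png')
E
```

```text
[ 0.4909 -0.1757  0.2762] [ 3.1402  0.0006 -0.3524] [ 0.0338  0.0743 -0.2432  0.0011 -1.2544  1.1843] 3.85
[([0.6813, -0.2396, 0.031], 0.73, array([317.6987,  19.3491])), ([0.561, -0.2166, 0.0473], 0.69, array([336.8653, 127.3271])), ([0.585, -0.0999, 0.0613], 0.66, array([221.0347, 146.9197])), ([0.4513, -0.2416, 0.0533], 0.58, array([393.6675, 218.0758]))]
h [([0.4528, -0.2464, 0.0518], 0.79, array([398.0556, 214.922 ])), ([0.5627, -0.218, 0.0522], 0.73, array([338.9225, 125.1201])), ([0.5844, -0.0999, 0.0594], 0.68, array([222.7922, 146.9663]))]
cam [ 0.5634 -0.1984  0.4339] crop centre [0.561, -0.2166, 0.0473]
```

View pics/bk.png

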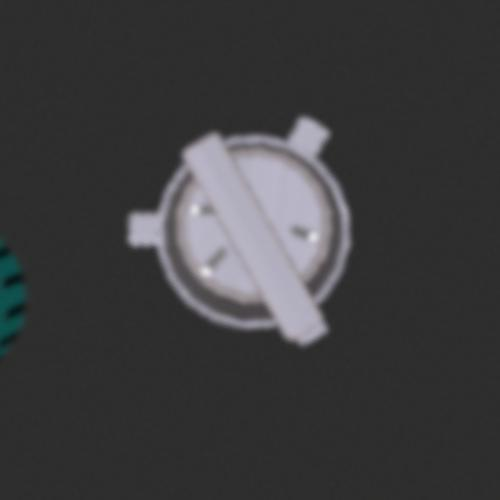

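The rectified crop shows the grey steel basket alone. The bar runs from (203,145) to (308,335), and lugs show at (143,229) and (310,135). So the basket's x axis is at about -60.5° and the bar centre is at about (0.5626, -0.2138). The turquoise one is just at the left edge. I'll move above it with the tool yawed to -60.5°.

{"method": "servo_tool", "body": {
  "series": [
    [[20, 2.8, 0, 0], [20, 2.8, 0, 0], [20, 2.8, 0, 0], [20, 2.8, 0, 0], [0, 0, 18, 0.117], [0, 0, 18, 0.117], [0, 0, 18, 0.117], [0, 0, 18, 0.117], [0, 0, 18, 0.117], [0, 0, 18, 0.117]]
  ],
  "claw": 0.2,
  "grip_force": 25
}}

```text
t: 4.83
eef_pos: [0.5629, -0.2071, 0.168]
ee_rot: [-3.141, -0.0, -1.054]
force: [0.2, -0.1, 0.2]
width: 0.0355
gripper_force: 0.0
```

```bash
python3 - <<'E'
from rect import *
np.set_printoptions(precision=4,suppress=True)
s=telemetry.get_state(); print(s['eef_pos'],s['ee_rot'],s['q'],s['t'],s['width'])
im=eyes.grab_frame('wrist'); save(im,'w3.png')
ms=trace('wrist','handle'); print([(m['conf'],m['mask'].sum()) for m in ms])
# bright grey bar: rectify at bar-top height, fit min-area rectangle to the top
c=s['eef_pos']; a=rectify(im,'wrist',c,0.104,.05,600); save(a,'bk3.png')
E
```

```text
[ 0.5629 -0.2071  0.168 ] [-3.1411 -0.0002 -1.0541] [-0.0272  0.2798 -0.2417 -0.0001 -1.0489  0.5439] 4.8333 0.035521419737549687
[(0.9, np.int64(4981)), (0.84, np.int64(6563)), (0.78, np.int64(215)), (0.77, np.int64(6458))]
```

View pics/bk3.png

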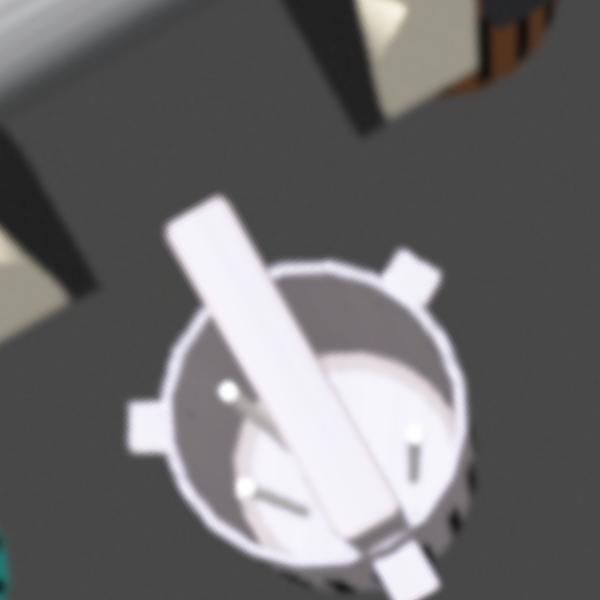

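```bash
python3 - <<'E'
from rect import *
np.set_printoptions(precision=4,suppress=True)
s=telemetry.get_state(); print(s['eef_pos'],s['ee_rot'],s['t'],np.abs(s['qd']).max())
C0=cam('wrist'); im=eyes.grab_frame('wrist'); C1=cam('wrist')
print(-C0[1].T@C0[2],-C1[1].T@C1[2])
a=rectify(im,'wrist',s['eef_pos'],0.104,.05,600); save(a,'bk4.png')
g=cv2.cvtColor(a,cv2.COLOR_RGB2GRAY); b=cv2.cvtColor(cv2.imread('pics/bk3.png'),cv2.COLOR_BGR2GRAY)
print('shift px',cv2.phaseCorrelate(np.float32(b),np.float32(g)), telemetry.get_state()['eef_pos'])
E
```

```text
[ 0.5609 -0.2069  0.1657] [ 3.1377  0.0035 -1.0511] 4.9333 0.17129538532062305
[ 0.5995 -0.275   0.3232] [ 0.6006 -0.2752  0.3253]
shift px ((0.6419354928645475, 0.1926530861591118), 0.07291253814697266) [ 0.562  -0.2075  0.1677]
```

The bar centre is at px (284,371), 61 mm long at -60.4°, so the yaw matches. The offset is about 9 mm along tool x and 8 mm along tool y. I'll correct, come down to just above the bar and look again.

{"method": "servo_tool", "body": {
  "series": [
    [[4.5, 4, 0, 0], [4.5, 4, 0, 0], [0, 0, 13, 0], [0, 0, 13, 0], [0, 0, 13, 0], [0, 0, 10, 0], [0, 0, 0, 0], [0, 0, 0, 0], [0, 0, 0, 0], [0, 0, 0, 0]]
  ]
}}

```text
t: 5.82
eef_pos: [0.5607, -0.221, 0.1207]
ee_rot: [-3.14, -0.001, -1.05]
force: [-0.7, 0.2, -0.2]
width: 0.0349
gripper_force: 0.0
```

```bash
python3 - <<'E'
from rect import *
np.set_printoptions(precision=4,suppress=True)
s=telemetry.get_state(); print(s['eef_pos'],s['ee_rot'],s['t'],np.abs(s['qd']).max())
im=eyes.grab_frame('wrist'); save(im,'w5.png')
a=rectify(im,'wrist',s['eef_pos'],0.104,.05,600)
g=cv2.cvtColor(a,cv2.COLOR_RGB2GRAY)
# dark=bar axes drawn at tool centre
y=s['ee_rot'][2]; p=(300+np.array([np.cos(y),-np.sin(y)])[None]*np.array([[-186],[186]])).astype(int)
cv2.line(a,tuple(p[0].tolist()),tuple(p[1].tolist()),(255,0,0),1); cv2.circle(a,(300,300),5,(255,0,0),1)
u=im[100:340,180:460]; save(np.hstack([cv2.resize(a,(400,400)),cv2.resize(u,(400,400))]),'bk5.png')
E
```

```text
[ 0.5607 -0.221   0.1207] [-3.1403 -0.0011 -1.0503] 5.8167 0.0026880899793296936
```

View pics/bk5.png

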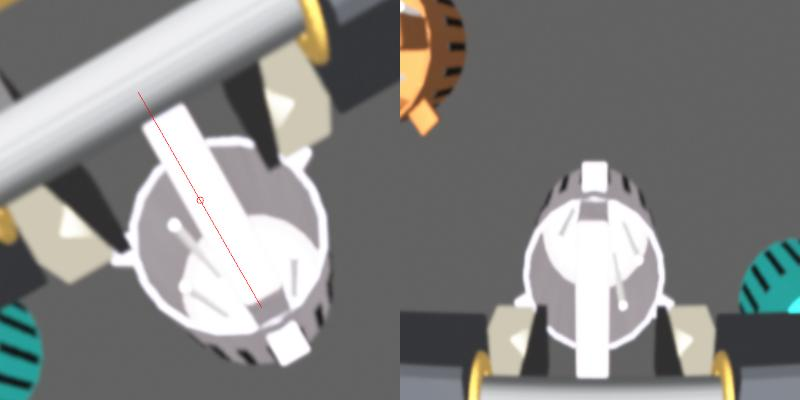

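The bar sits about 2 mm toward tool -y of the finger midline (raw crop: bar at 592, finger mid at 598) and about 3 mm along +x. I'll correct, descend 41 mm and close.

{"method": "servo_tool", "body": {
  "series": [
    [[3, -2.2, 0, 0], [0, 0, 0, 0], [0, 0, 9, 0], [0, 0, 9, 0], [0, 0, 9, 0], [0, 0, 9, 0], [0, 0, 5, 0], [0, 0, 0, 0], [0, 0, 0, 0], [0, 0, 0, 0]]
  ]
}}

```text
t: 6.7
eef_pos: [0.5636, -0.2224, 0.0787]
ee_rot: [-3.141, -0.0, -1.051]
force: [-0.3, -0.3, -0.7]
width: 0.0351
gripper_force: 0.0
```

{"method": "servo_tool", "body": {
  "series": [
    [[0, 0, 0, 0], [0, 0, 0, 0], [0, 0, 0, 0], [0, 0, 0, 0], [0, 0, 0, 0], [0, 0, 0, 0], [0, 0, 0, 0], [0, 0, 0, 0], [0, 0, 0, 0], [0, 0, 0, 0]]
  ],
  "claw": 1,
  "grip_force": 25
}}

```text
t: 7.53
eef_pos: [0.5636, -0.2224, 0.0788]
ee_rot: [-3.141, -0.0, -1.051]
force: [1.5, 0.1, 2.1]
width: 0.0117
gripper_force: 25.0
```

The bar is gripped (11.7 mm). I'll lift and turn toward -83°, the gap phase of 37° less 120°.

{"method": "servo_tool", "body": {
  "series": [
    [[0, 0, -10, 0], [0, 0, -20, 0.05], [0, 0, -25, 0.05], [0, 0, -25, 0.05], [0, 0, -25, 0.05], [0, 0, -25, 0.05], [0, 0, -25, 0.05], [0, 0, -20, 0.05], [0, 0, -10, 0.05], [0, 0, 0, 0]]
  ]
}}

```text
t: 8.37
eef_pos: [0.5639, -0.2225, 0.2666]
ee_rot: [-3.138, -0.001, -1.453]
force: [0.5, 0.4, -3.1]
width: 0.0119
gripper_force: 25.0
```

{"method": "servo_tool", "body": {
  "series": [
    [[-15, -1, 0, 0], [-38, -2, 0, 0], [-38, -2, 0, 0], [-38, -2, 0, 0], [-38, -2, 0, 0], [-38, -2, 0, 0], [-38, -2, 0, 0], [-30, -2, 0, 0], [-10, 0, 0, 0], [0, 0, 0, 0]]
  ]
}}

```text
t: 9.2
eef_pos: [0.5433, 0.0627, 0.2623]
ee_rot: [3.139, 0.0, -1.446]
force: [-0.3, 1.3, -3.3]
width: 0.012
gripper_force: 25.0
```

```bash
python3 - <<'E'
from h import *
np.set_printoptions(precision=4,suppress=True)
s=telemetry.get_state(); print(s['eef_pos'],s['ee_rot'],s['force'],s['moment'],s['t'],np.abs(s['qd']).max(),s['width'],s['q'])
im=eyes.grab_frame('wrist'); save(im,'w6.png')
# compare basket model (TCP-aligned guess) with picture: overlay predicted rim and lugs
Rt=R.from_euler('xyz',s['ee_rot']).as_matrix(); yaw=s['ee_rot'][2]
def P(r,a,h,dx=0): return s['eef_pos']+R.from_euler('z',yaw).apply([r*np.cos(a)+dx,r*np.sin(a),h-.0788])
for a in np.linspace(0,2*np.pi,72):
    cv2.circle(im,tuple(proj('wrist',P(.03,a,.068)).astype(int).tolist()),0,(255,0,0),-1)
for k in range(3):
    a=k*2*np.pi/3
    q=[proj('wrist',P(np.hypot(r,w),a+np.arctan2(w,r),.055)).astype(int) for r,w in [(.03,-.005),(.04,-.005),(.04,.005),(.03,.005)]]
    cv2.polylines(im,[np.array(q)],True,(0,255,0),1)
q=[proj('wrist',P(np.hypot(x,y),np.arctan2(y,x),.104)).astype(int) for x,y in [(0,.006),(.031,.006),(.031,-.006),(0,-.006)]]
cv2.polylines(im,[np.array(q)],True,(0,0,255),1)
save(cv2.resize(im[0:300,160:480],(640,600),interpolation=cv2.INTER_CUBIC),'w6o.png')
E
```

```text
[0.5433 0.0627 0.2623] [ 3.1393  0.0002 -1.4463] [-0.2953  1.3454 -3.2722] [0.3323 0.0517 0.0636] 9.2 0.04838250434805651 0.012013872850111549 [ 0.4725  0.127  -0.2139 -0.001  -1.232  -0.3477]
```

View pics/w6o.png

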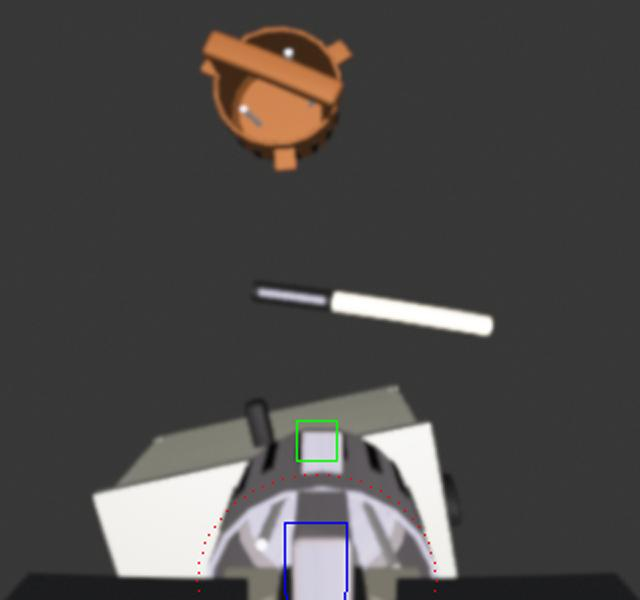

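The basket is held. Model overlay (crop px): lug seen at (323,453), predicted (317,441); bar end seen at y=538, predicted 522. So the basket sits up to 3 mm toward tool -x, or the camera calibration is slightly off. I'll view the ring again from this yaw to separate the two.

{"method": "servo_tool", "body": {
  "series": [
    [[-15, 0, 0, 0], [-34, 0, 0, 0], [-38, 0, 0, 0], [-38, 0, 0, 0], [-38, 0, 0, 0], [-25, 0, 0, 0], [-12, 0, 0, 0], [0, 0, 0, 0], [0, 0, 0, 0], [0, 0, 0, 0]]
  ]
}}

```text
t: 10.08
eef_pos: [0.5205, 0.2575, 0.2631]
ee_rot: [3.141, -0.001, -1.452]
force: [0.1, -0.2, -2.6]
width: 0.0118
gripper_force: 25.0
```

```bash
python3 - <<'E'
from ringfit import *
np.set_printoptions(precision=4,suppress=True)
s=telemetry.get_state(); print(s['eef_pos'],s['ee_rot'],s['force'],s['moment'],s['t'],np.abs(s['qd']).max())
im=eyes.grab_frame('wrist'); save(im,'w7.png')
c0=np.array([.5347,.165]); o=arcs(im,'wrist',c0)
for a in o: print(a[0],a[0].mean(),a[1],a[2])
P=np.vstack([a[3] for a in o]); A=np.c_[2*P,np.ones(len(P))]; q=np.linalg.lstsq(A,(P**2).sum(1),rcond=None)[0]
print('centre offset mm',q[:2],'r',np.sqrt(q[2]+q[:2]@q[:2]))
a=rectify(im,'wrist',c0,0.145,.055,600)
save(np.hstack([cv2.resize(a,(400,400)),cv2.resize(im[0:330,155:485],(400,400))]),'ring7.png'); save(a,'ring7b.png')
E
```

```text
[0.5205 0.2575 0.2631] [ 3.1407 -0.0008 -1.4515] [ 0.0555 -0.2489 -2.6178] [ 0.0387 -0.0421 -0.0013] 10.0833 0.008493019020517209
[25.6745 48.5763] 37.125424649357385 42.41913484378889 842
[145.758  168.1182] 156.93806783185403 42.37994907237148 733
[-94.2314 -70.882 ] -82.55666610208343 41.903993928441004 1003
centre offset mm [-0.0162  0.3269] r 42.23891680322942
```

View pics/ring7.png

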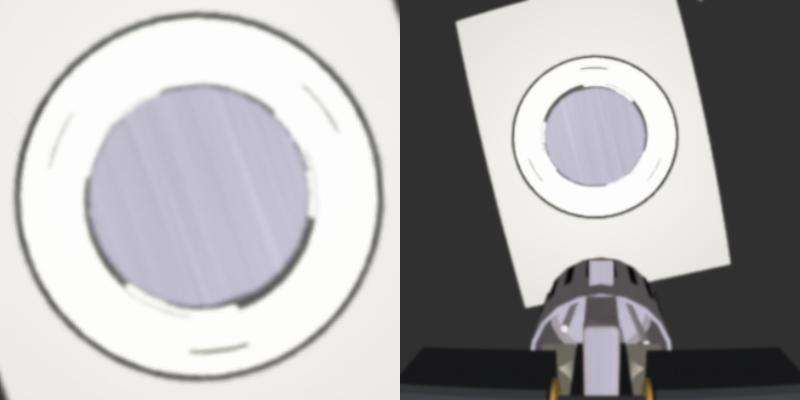

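The ring's three arcs now read 37.1°, 156.9° and 277.4°. The centre is (0.5347, 0.1653), agreeing with the first look to 0.3 mm, so the gap phase is 37.1°. Next I'll solve the basket's offset in the hand from the bar end, lug and rim rows.

```bash
python3 - <<'E'
from h import *
from scipy.optimize import brentq
np.set_printoptions(precision=4,suppress=True)
s=telemetry.get_state(); yaw=s['ee_rot'][2]; Rt=R.from_euler('z',yaw)
g=cv2.cvtColor(cv2.imread('pics/w7.png'),cv2.COLOR_BGR2GRAY).astype(float)
# column profile through lug/bar: edges
col=g[190:300,318:326].mean(1); print(np.round(col).astype(int).tolist())
for r in (216,222,280): 
    print(r,np.round(g[r,290:350]).astype(int).tolist())
def px(x,h,y=0): return proj('wrist',s['eef_pos']+Rt.apply([x,y,h-.0788]))
for n,x,h in [('lugtip',.04,.055),('lugtip bottom',.04,.05),('rim out',.03,.068),('barend',.031,.104),('barend low',.031,.092)]:
    print(n,[px(x+d,h).round(1).tolist() for d in (-.004,-.002,0,.002)])
E
```

```text
[240, 240, 240, 240, 240, 240, 240, 239, 239, 239, 239, 239, 239, 239, 238, 238, 238, 238, 238, 237, 235, 221, 171, 118, 122, 162, 183, 186, 187, 187, 187, 187, 187, 187, 187, 187, 187, 187, 187, 187, 187, 187, 184, 174, 147, 111, 87, 81, 81, 81, 83, 97, 126, 150, 140, 108, 85, 81, 81, 81, 81, 81, 80, 81, 80, 80, 81, 81, 80, 81, 80, 79, 79, 80, 82, 84, 87, 94, 111, 136, 162, 179, 185, 186, 186, 188, 188, 187, 188, 187, 188, 188, 188, 187, 187, 187, 187, 187, 187, 187, 187, 187, 188, 188, 187, 187, 188, 187, 187, 187]
216 [237, 236, 237, 237, 236, 237, 235, 234, 230, 224, 211, 190, 164, 136, 112, 96, 86, 81, 71, 58, 87, 137, 169, 181, 184, 184, 184, 184, 184, 183, 182, 183, 184, 183, 183, 182, 182, 183, 182, 175, 149, 98, 66, 75, 83, 90, 101, 119, 143, 169, 193, 213, 224, 230, 233, 235, 235, 235, 236, 235]
222 [201, 163, 118, 77, 42, 18, 13, 27, 52, 70, 78, 80, 80, 81, 80, 81, 79, 72, 54, 43, 84, 139, 171, 184, 188, 188, 188, 189, 187, 187, 186, 187, 187, 187, 186, 186, 186, 186, 187, 183, 159, 102, 54, 63, 76, 81, 81, 81, 82, 82, 82, 78, 66, 42, 16, 11, 27, 61, 106, 152]
280 [161, 164, 164, 164, 164, 164, 167, 175, 181, 186, 189, 189, 190, 190, 187, 173, 158, 168, 180, 183, 184, 185, 186, 186, 186, 186, 185, 185, 185, 185, 187, 188, 188, 189, 189, 189, 189, 189, 189, 190, 192, 192, 192, 188, 177, 156, 131, 120, 123, 142, 165, 181, 182, 176, 169, 163, 162, 162, 163, 162]
lugtip [[318.6, 215.9], [318.6, 212.0], [318.6, 208.1], [318.6, 204.2]]
lugtip bottom [[318.7, 213.7], [318.7, 209.9], [318.7, 206.1], [318.7, 202.3]]
rim out [[318.5, 242.6], [318.5, 238.6], [318.5, 234.5], [318.5, 230.4]]
barend [[318.1, 267.9], [318.1, 263.0], [318.1, 258.1], [318.1, 253.0]]
barend low [[318.2, 257.5], [318.2, 252.9], [318.2, 248.3], [318.2, 243.6]]
```

Lug tip, rim and bar end give an in-hand offset of about -3.3 mm along tool x. The sideways 1.1 mm also appears in the gripper's own symmetric features, so it is camera bias. I'll move over the ring.

{"method": "servo_tool", "body": {
  "series": [
    [[8, -0.3, 0, 0], [16, -0.4, 0, -0.005], [20, -0.5, 0, 0], [20, -0.5, 0, 0], [16, -0.4, 0, 0], [11, -0.3, 0, 0], [5.6, -0.2, 0, 0], [0, 0, 0, 0], [0, 0, 0, 0], [0, 0, 0, 0]]
  ]
}}

```text
t: 10.97
eef_pos: [0.535, 0.1638, 0.2636]
ee_rot: [-3.141, 0.0, -1.446]
force: [0.7, 1.0, -3.7]
width: 0.0117
gripper_force: 25.0
```

```bash
python3 - <<'E'
from h import *
np.set_printoptions(precision=4,suppress=True)
s=telemetry.get_state(); print(s['eef_pos'],s['ee_rot'],s['force'],s['moment'],s['t'],np.abs(s['qd']).max())
y=s['ee_rot'][2]; B=s['eef_pos'][:2]-.0033*np.array([np.cos(y),np.sin(y)]); d=np.array([.5347,.1653])-B
print('need tool mm',1e3*(d@[np.cos(y),np.sin(y)]),1e3*(d@[np.sin(y),-np.cos(y)]))
E
```

```text
[0.535  0.1638 0.2636] [-3.1415  0.0002 -1.4457] [ 0.657   1.0332 -3.6734] [ 0.1052 -0.0462  0.0009] 10.9667 0.010112256370308069
need tool mm 1.8152372135747286 0.11758611168069433
```

{"method": "servo_tool", "body": {
  "series": [
    [[1.8, 0.1, 0, 0], [0, 0, 6, 0], [0, 0, 9, 0], [0, 0, 9, 0], [0, 0, 9, 0], [0, 0, 6, 0], [0, 0, 6, 0], [0, 0, 5, 0], [0, 0, 5, 0], [0, 0, 0, 0]]
  ]
}}

```text
t: 11.8
eef_pos: [0.5346, 0.1615, 0.2074]
ee_rot: [3.14, -0.0, -1.446]
force: [-0.3, 0.2, -3.5]
width: 0.012
gripper_force: 25.0
```

{"method": "servo_tool", "body": {
  "series": [
    [[0, 0, 4, 0], [0, 0, 4, 0], [0, 0, 4, 0], [0, 0, 4, 0], [0, 0, 3, 0], [0, 0, 3, 0], [0, 0, 2, 0], [0, 0, 0, 0], [0, 0, 0, 0], [0, 0, 0, 0]]
  ]
}}

```text
t: 12.63
eef_pos: [0.5352, 0.1617, 0.1848]
ee_rot: [-3.141, 0.0, -1.446]
force: [-0.6, -0.6, -3.7]
width: 0.012
gripper_force: 25.0
```

```bash
python3 - <<'E'
from h import *
np.set_printoptions(precision=4,suppress=True)
s=telemetry.get_state(); print(s['eef_pos'],s['ee_rot'],s['force'],s['moment'],s['t'],np.abs(s['qd']).max(),s['width'])
im=eyes.grab_frame('wrist'); save(im,'w8.png')
save(cv2.resize(im[150:300,220:420],(800,600),interpolation=cv2.INTER_CUBIC),'w8c.png')
E
```

```text
[0.5352 0.1617 0.1848] [-3.1413  0.     -1.4457] [-0.6494 -0.5808 -3.6525] [ 0.0865 -0.0487  0.0301] 12.6333 0.0030490397127956206 0.011990929540771883
```

View pics/w8c.png

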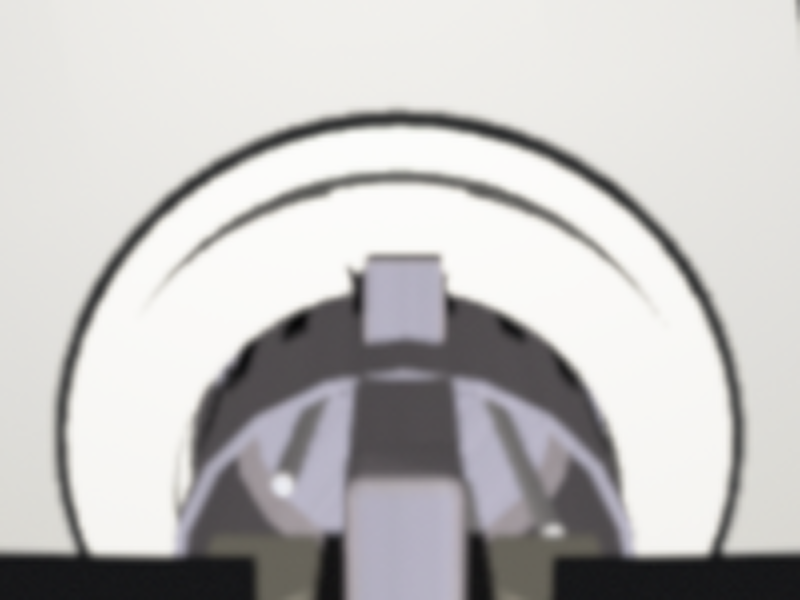

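The lug (crop 363–445) lies midway between the gap's dark edges (352–452), and the basket is inside the bore without contact. I'll lower gently and watch the force.

{"method": "servo_tool", "body": {
  "series": [
    [[0, 0, 2, 0], [0, 0, 2, 0], [0, 0, 2, 0], [0, 0, 1.5, 0], [0, 0, 1, 0], [0, 0, 0.5, 0], [0, 0, 0, 0], [0, 0, 0, 0], [0, 0, 0, 0], [0, 0, 0, 0]]
  ]
}}

```text
t: 13.52
eef_pos: [0.5351, 0.1617, 0.1757]
ee_rot: [-3.141, 0.0, -1.446]
force: [0.3, 1.1, -3.2]
width: 0.0115
gripper_force: 25.0
```

{"method": "servo_tool", "body": {
  "series": [
    [[0, 0, 0.5, 0], [0, 0, 0.5, 0], [0, 0, 0.5, 0], [0, 0, 0.5, 0], [0, 0, 0.5, 0], [0, 0, 0.5, 0], [0, 0, 0, 0], [0, 0, 0, 0], [0, 0, 0, 0], [0, 0, 0, 0]]
  ]
}}

```text
t: 14.35
eef_pos: [0.5351, 0.1617, 0.1726]
ee_rot: [-3.142, 0.0, -1.446]
force: [0.3, 0.4, -2.3]
width: 0.012
gripper_force: 25.0
```

{"method": "servo_tool", "body": {
  "series": [
    [[0, 0, 0.4, 0], [0, 0, 0.4, 0], [0, 0, 0.4, 0], [0, 0, 0.4, 0], [0, 0, 0.4, 0], [0, 0, 0, 0], [0, 0, 0, 0], [0, 0, 0, 0], [0, 0, 0, 0], [0, 0, 0, 0]]
  ]
}}

```text
t: 15.18
eef_pos: [0.5351, 0.1617, 0.1706]
ee_rot: [-3.142, 0.0, -1.446]
force: [-0.3, 0.2, -3.7]
width: 0.0119
gripper_force: 25.0
```

Lugs are about 3 mm into the gaps with no contact force, so I'll carry on toward the ledge (TCP about 0.162).

{"method": "servo_tool", "body": {
  "series": [
    [[0, 0, 1, 0], [0, 0, 1, 0], [0, 0, 1, 0], [0, 0, 1, 0], [0, 0, 1, 0], [0, 0, 0.5, 0], [0, 0, 0.5, 0], [0, 0, 0, 0], [0, 0, 0, 0], [0, 0, 0, 0]]
  ]
}}

```text
t: 16.02
eef_pos: [0.5351, 0.1616, 0.1646]
ee_rot: [3.142, -0.0, -1.446]
force: [0.4, 0.3, -4.0]
width: 0.0114
gripper_force: 25.0
```

{"method": "servo_tool", "body": {
  "series": [
    [[0, 0, 0.4, 0], [0, 0, 0.4, 0], [0, 0, 0.4, 0], [0, 0, 0.4, 0], [0, 0, 0.4, 0], [0, 0, 0.2, 0], [0, 0, 0, 0], [0, 0, 0, 0], [0, 0, 0, 0], [0, 0, 0, 0]]
  ]
}}

```text
t: 16.85
eef_pos: [0.5351, 0.1617, 0.1624]
ee_rot: [-3.141, 0.0, -1.446]
force: [-0.5, 0.5, -1.5]
width: 0.0115
gripper_force: 25.0
```

{"method": "servo_tool", "body": {
  "series": [
    [[0, 0, 0.2, 0], [0, 0, 0.2, 0], [0, 0, 0.2, 0], [0, 0, 0, 0], [0, 0, 0, 0], [0, 0, 0, 0], [0, 0, 0, 0], [0, 0, 0, 0], [0, 0, 0, 0], [0, 0, 0, 0]]
  ]
}}

```text
t: 17.68
eef_pos: [0.5353, 0.1615, 0.1622]
ee_rot: [-3.141, -0.0, -1.446]
force: [-0.9, -3.0, 4.7]
width: 0.0118
gripper_force: 25.0
```

Landed on the ledge: about 8 N at TCP 0.1622. I'll ease off 0.3 mm and turn clockwise (tool +z), with a small y shift so it pivots on the basket's axis.

{"method": "servo_tool", "body": {
  "series": [
    [[0, 0, -0.4, 0], [0, 0.1, 0, 0.03], [0, 0.1, 0, 0.03], [0, 0.1, 0, 0.03], [0, 0.1, 0, 0.03], [0, 0.1, 0, 0.03], [0, 0.1, 0, 0.03], [0, 0.1, 0, 0.03], [0, 0, 0, 0], [0, 0, 0, 0]]
  ]
}}

```text
t: 18.52
eef_pos: [0.5343, 0.1621, 0.162]
ee_rot: [3.142, 0.001, -1.655]
force: [-3.1, -0.1, 2.5]
width: 0.0116
gripper_force: 25.0
```

{"method": "servo_tool", "body": {
  "series": [
    [[0, 0, -0.2, 0], [0, 0.1, 0, 0.03], [0, 0.1, 0, 0.03], [0, 0.1, 0, 0.03], [0, 0.1, 0, 0.03], [0, 0.1, 0, 0.03], [0, 0.1, 0, 0.03], [0, 0.1, 0, 0.03], [0, 0.1, 0, 0.03], [0, 0, 0, 0]]
  ]
}}

```text
t: 19.35
eef_pos: [0.5335, 0.1619, 0.1621]
ee_rot: [3.141, 0.0, -1.896]
force: [-0.6, 1.3, 0.7]
width: 0.0117
gripper_force: 25.0
```

{"method": "servo_tool", "body": {
  "series": [
    [[0, 0.1, 0, 0.03], [0, 0.1, 0, 0.03], [0, 0.1, 0, 0.03], [0, 0.1, 0, 0.03], [0, 0.1, 0, 0.03], [0, 0.07, 0, 0.02], [0, 0, 0, 0], [0, 0, 0, 0], [0, 0, 0, 0], [0, 0, 0, 0]]
  ]
}}

```text
t: 20.18
eef_pos: [0.5331, 0.1621, 0.1621]
ee_rot: [3.141, 0.0, -2.065]
force: [0.4, -0.0, -3.0]
width: 0.0116
gripper_force: 25.0
```

{"method": "servo_tool", "body": {
  "series": [
    [[0, 0, 0.2, 0], [0, 0, 0.2, 0], [0, 0, 0.2, 0], [0, 0, 0.2, 0], [0, 0, 0, 0], [0, 0, 0, 0], [0, 0, 0, 0], [0, 0, 0, 0], [0, 0, 0, 0], [0, 0, 0, 0]]
  ]
}}

```text
t: 21.02
eef_pos: [0.5331, 0.162, 0.1616]
ee_rot: [-3.142, 0.0, -2.066]
force: [-0.1, -0.5, -3.1]
width: 0.0117
gripper_force: 25.0
```

Force is back to weight alone, so the lugs are over the notches. I'll lower into them.

{"method": "servo_tool", "body": {
  "series": [
    [[0, 0, 0.4, 0], [0, 0, 0.4, 0], [0, 0, 0.4, 0], [0, 0, 0.4, 0], [0, 0, 0.4, 0], [0, 0, 0.4, 0], [0, 0, 0, 0], [0, 0, 0, 0], [0, 0, 0, 0], [0, 0, 0, 0]]
  ]
}}

```text
t: 21.85
eef_pos: [0.5331, 0.162, 0.1592]
ee_rot: [3.142, 0.0, -2.066]
force: [0.5, 0.1, -3.0]
width: 0.0116
gripper_force: 25.0
```

{"method": "servo_tool", "body": {
  "series": [
    [[0, 0, 0.3, 0], [0, 0, 0.3, 0], [0, 0, 0.3, 0], [0, 0, 0, 0], [0, 0, 0, 0], [0, 0, 0, 0], [0, 0, 0, 0], [0, 0, 0, 0], [0, 0, 0, 0], [0, 0, 0, 0]]
  ]
}}

```text
t: 22.68
eef_pos: [0.5331, 0.162, 0.1584]
ee_rot: [-3.141, 0.0, -2.066]
force: [-0.2, -0.5, -2.2]
width: 0.012
gripper_force: 25.0
```

{"method": "servo_tool", "body": {
  "series": [
    [[0, 0, 0.2, 0], [0, 0, 0.2, 0], [0, 0, 0, 0], [0, 0, 0, 0], [0, 0, 0, 0], [0, 0, 0, 0], [0, 0, 0, 0], [0, 0, 0, 0], [0, 0, 0, 0], [0, 0, 0, 0]]
  ]
}}

```text
t: 23.52
eef_pos: [0.5332, 0.1619, 0.1581]
ee_rot: [-3.141, -0.0, -2.066]
force: [-2.6, -2.7, 5.7]
width: 0.0119
gripper_force: 25.0
```

{"method": "servo_tool", "body": {
  "series": [
    [[0, 0, 0, 0], [0, 0, 0, 0], [0, 0, 0, 0], [0, 0, 0, 0], [0, 0, 0, 0], [0, 0, 0, 0], [0, 0, 0, 0], [0, 0, 0, 0], [0, 0, 0, 0], [0, 0, 0, 0]]
  ],
  "claw": 0.2
}}

```text
t: 24.35
eef_pos: [0.5331, 0.162, 0.1579]
ee_rot: [-3.142, 0.0, -2.066]
force: [0.3, 0.2, 0.7]
width: 0.0351
gripper_force: 0.0
```

It bottomed on the notch floor 4 mm below the ledge with light contact, and is now released. I'll retreat and check.

{"method": "servo_tool", "body": {
  "series": [
    [[0, 0, -6, 0], [0, 0, -12, 0], [0, 0, -15, 0], [0, 0, -15, 0], [0, 0, -15, 0], [0, 0, -15, 0], [0, 0, -15, 0], [0, 0, -7, 0], [0, 0, 0, 0], [0, 0, 0, 0]]
  ]
}}

```text
t: 25.18
eef_pos: [0.5329, 0.162, 0.2578]
ee_rot: [3.142, 0.001, -2.066]
force: [-0.3, -0.5, -1.2]
width: 0.035
gripper_force: 0.0
```

```bash
python3 - <<'E'
from h import *
s=telemetry.get_state(); print(s['eef_pos'],s['force'],s['t'])
im=eyes.grab_frame('wrist'); sd=eyes.grab_frame('side')
save(np.hstack([cv2.resize(im[40:340,170:470],(400,400)),cv2.resize(sd[160:310,190:340],(400,400))]),'end.png')
E
```

```text
[0.53293916 0.16203933 0.25781938] [-0.34773881 -0.52095923 -1.23290528] 25.1833
```

View pics/end.png

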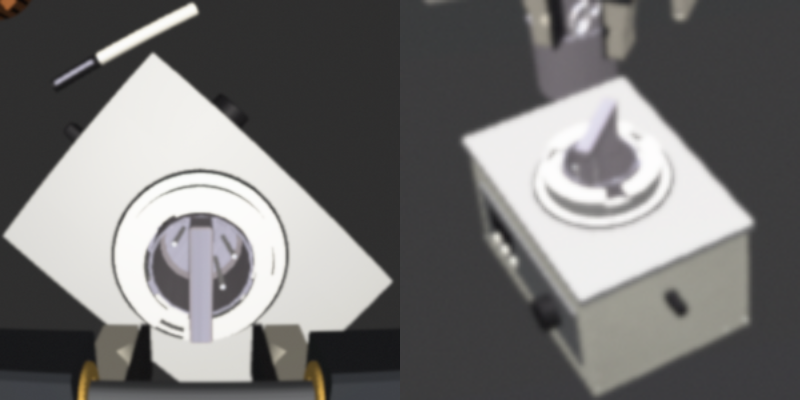

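The basket hangs level in the ring, its rim just at the ring top (wrist crop 200,265). Its lugs are hidden under the hooks, with the empty gaps visible at (175,325) and, in the side crop, (615,190). The gripper is clear of it.

```bash
python3 -c "
from station import ticket; print(ticket.job_done())"
```

```text
the job is handed in; nothing more can be done
None
```

The steel basket is hanging released, level and locked in the bayonet ring, and the job is handed in at about 25 s on the robot's clock; no verdict came back, and the highest contact force I read at the wrist was about 9 N.

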